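# Clear the drip stand and lay the gear shaft in it

## Task

The gear shaft in the grey parts box has to drain in the sloping V rests of the blue stand, but a spanner lies over it and a torch has been left in the rests. Clear both tools away onto the blue tool mat first, then lay the shaft gently in the two V rests with its geared end uppermost and its lower end down by the stop plate, and let go. Leave everything else standing where it is.

Things in the scene. Friction and masses are not known exactly. Their poses are not given: they have to be found in the camera images.
- stand: Blue drip stand, fixed: base plate 200 (x) x 110 (y) x 10 mm, and on two posts a sloping spine with two narrow aluminium V rests and a stop plate at the low end (-x), which is nearer the robot. Origin: middle of the underside. x is level, towards the high end.
- cradle (a point): Middle of the line where the seated shaft's axis belongs, 112 mm above the stand's underside. x points UP the slope, 32 deg (0.56 rad) above level; y level, across; z square to the slope. 90-degree V rests, 10 mm wide, at x = -52 mm (fits the 20 mm end) and +52 mm (fits the 24 mm end); arms reach 20 mm sideways, to z = +6 mm.
- stop (a point): Middle of the stop plate's uphill face, 79 mm down the slope from cradle (same axes). Plate 36 mm wide, its top 8 mm above the cradle line. Between the V rests only a 26 mm wide spine lies below, its top 34 mm under the cradle line: fingers can pass on both sides. Friction holds a part on the rests, or it slides down to this plate.
- layshaft: Steel gear shaft, 152 mm long, 0.42 kg. y axis along it towards the geared end; origin 19 mm below its axis at mid length. Along y: 20 mm diameter from -76 to -38 mm; smooth waist, 28 mm diameter, to +10; gear, 38 mm diameter, to +38; 24 mm diameter to +76. Centre of mass at y = +8 mm.
- shaft_mid (a point): The gear shaft's axis at mid length; y along the shaft towards the geared end (x and z may be rolled about it). At the start the shaft lies in the parts box, geared end towards the box's +x and about 5 degrees higher.
- shaft_gear (a point): A point on the gear shaft's axis 50 mm from the middle towards the geared end.
- torch: Aluminium torch, 132 mm long, 0.13 kg, left lying in the V rests of the stand, head at the low end. y axis along its length: the wide head (44 mm diameter) from y = -66 to -18 mm, the straight ribbed barrel (33 mm diameter) from y = -18 to +66 mm. Its axis lies 21 mm above the origin along its z. At the start its axis (y) rises about 27 degrees.
- torch_grip (a point): Point on the torch's axis on the barrel, 4 mm from the middle, near the centre of mass: a good place to grip; axes as torch.
- spanner: Steel combination spanner, 210 mm long, 0.16 kg, left lying flat across the parts box on its two long rims, over the gear shaft. y axis along its length; origin at mid length on the underside, z up; the straight shank, 14 mm wide and 7 mm thick, runs from y = -49 to +70 mm; heads to 37 mm wide and 9 mm thick at both ends; centre of mass at about y = +19 mm.
- parts_box: Grey open parts box, fixed: outside 200 mm (x) x 140 mm (y) x 56 mm high, walls and floor 6 mm thick. Origin: middle of the underside, on the bench. The gear shaft lies in it along x, the spanner across it along y.
- mat: Flat blue tool mat, fixed, 160 mm (x) x 240 mm (y), 4 mm thick; origin at the middle of its underside. The round back end of the bench vice, 170 mm high, stands close to (or over) the mat's +x, -y corner; the middle and the +y half are clear above.
- red_can: Bystander: upright spray can, red body and black cap, 66 mm diameter, 211 mm high; origin at the middle of its foot.
- blue_can: Bystander: upright spray can, blue body and blue cap, 66 mm diameter, 211 mm high; origin at the middle of its foot.
- filter: Bystander: black oil filter, 68 mm diameter, 90 mm high, upright; origin at the middle of its foot.
- bearing: Bystander: steel roller bearing lying flat, 68 mm diameter, 20 mm high; origin at the middle of its underside.

How it is judged (in metres and radians):
On the way, in this order (a step that is already met when the one before it is completed fails the run):
1. spanner and torch both lie at rest on the blue mat (x of spanner in the frame of mat between -0.08 and 0.08 m and y of spanner in the frame of mat between -0.12 and 0.12 m and z of spanner in the frame of mat below 0.03 m and x of torch_grip in the frame of mat between -0.08 and 0.08 m and y of torch_grip in the frame of mat between -0.12 and 0.12 m and z of torch_grip in the frame of mat below 0.04 m and linear speed of each of spanner, torch below 0.02 m/s and angular speed of each of spanner, torch below 0.3 rad/s), for 0.2 s.
2. the gear shaft rests in both V rests, geared end up (x of shaft_mid in the frame of cradle between -0.012 and 0.01 m and y of shaft_mid in the frame of cradle between -0.006 and 0.006 m and z of shaft_mid in the frame of cradle between -0.006 and 0.006 m and x of shaft_gear in the frame of cradle above 0.03 m and angle between the y axis of layshaft and the x axis of cradle, either way round below 0.07 rad and linear speed of layshaft below 0.02 m/s and angular speed of layshaft below 0.3 rad/s), for 0.2 s.
At the end, for the whole second after the job is handed in: Spanner's middle and torch's grip point over the blue mat, low on it (under 30 and 40 mm above its underside). Shaft in both V rests: middle within 6 mm of the cradle line, lower end at most 13 mm from the stop plate, axis within 4 degrees of the slope, geared end up. All at rest (all of step 1 and all of step 2); the robot touches nothing.
It fails at once if a bystander is shifted by more than 30 mm (distance of any of red_can, blue_can, filter, bearing from where it was at the start of the episode above 0.03 m).
It fails at once if a spray can or the oil filter is tipped over (angle between any of red_can, blue_can, filter's own z axis and vertical above 0.4 rad).
It fails at once if the gear shaft is dropped or slammed into the stand (contact force over 90 N) (contact force between layshaft and stand above 90 N).
It also fails if it takes over 72 s, if anything falls off the work surface, if the arm or the gripper's body presses on something with over 40 N, if the wrist force passes 120 N, or if a joint passes its speed limit or range.

## Robot

A 6-joint arm with a two-finger parallel gripper is mounted at the origin on the work surface; the furniture and walls round the work are solid. World frame = base frame: x ahead of the robot, y to its left, z up, the work surface at z = 0. Lengths are in mm, angles in rad, forces in N, time in s.
With the tool pointing down it reaches from about 275 to 750 mm from the base axis. Payload 10.2 kg.
Tool frame: the origin (TCP) lies midway between the tips of the shut fingers; the grasp point (between the pads) lies 19 mm behind it (ctrl.tcp_to_grasp is the z of the grasp point in the tool frame, in mm); z points along the fingers, y is the direction in which the jaws open and shut (so a half turn about z gives the same grasp; the last joint's range is limited). The gripper opens to 85 mm and grips with 20 to 120 N. Pads are 22 mm wide; open, the fingers measure 114 mm over their backs; the gripper's body (76 mm by 85 mm) begins 54 mm behind the grasp point. The pads swing forward as they close: fully open they stand 13 mm farther back than shut.
Start: joints at [0.911, 0.313, 1.498, -0, 1.331, -0.223], TCP at [222.11, 475.708, 231.294] pointing down, gripper open.
Joint ranges: [-2.94, 2.94], [-0.97, 2.17], [0.19, 2.56], [-1.23, 4.37], [0.02, 3.11], [-2.88, 2.88]. Speed limits (rad/s): [2.39, 2.39, 3.01, 3.14, 3.14, 3.14].

## Interface

Orientations are given as a unit quaternion [w, x, y, z].
In Python, from rig import sensors, capture, order, ctrl gives the robot as it stands. The module is installed in compiled form; this text tells all that it offers.
- The arm moves only by the tool play_rows, never from a script. Its argument "deltas" is a list of rows, each a list of 7 numbers: the shift along the world's x, y, z in units of 40 mm (1.0 is 40 mm), then the turn, a rotation vector about the world's x, y, z in units of 6 degrees (1.0 is 6 degrees), then the opening, from -1 (shut) to 1 (fully open). A call has 1 to 8 rows; each row shifts and turns the commanded pose from where the row before left it; what a row does not reach is not made up. A row lasts 1/12 s, in which the tool goes at most 41.7 mm and 7.16 degrees, less where a joint would pass 70% of its speed; a pose out of reach is approached as far as the arm can. A call is refused whole if a number of a shift passes 1 or a number of a turn 1, either way. A call with a gripper value outside its range is refused whole. The fingers move at their own pace and stop on an object; "squeeze" is the grip in N (left out, the last holds). Time passes only in rows, so rows that do not move let the fingers close. It gives the time, the measured TCP pose, the force and the opening at its end, in the units of the state.
- sensors.sense(): the state, without advancing time (a new reading comes with each control period).
- capture(name): name is "scene" or "top"; returns a dict with "pixels" (400x640x3 uint8, red, green, blue), "z_map" (400x640 float32, mm along the optical axis (not along the pixel's ray), 0 where there is no reading), "fx", "fy", "cx", "cy" (pixels), "k1" (the pictures are not rectified: a ray, as slopes to the right and down, at radius r is drawn at 1 + k1 r^2 times it, then the intrinsics apply), "eye" and "rotation" of the camera in the world. Camera axes: x right, y down, z forward; pixel columns grow to the right and rows downward; lengths in mm; the calibration is good to about 2 mm. A picture is of the moment at which its call begins.
- order.finish_job(): hands the job in, once; it reports no verdict.
The state is a dict: "time_s": time; "joints": joint angles; "dq": joint speeds; "tau": joint torques, N m; "eef_pos": TCP position; "ee_rot": TCP orientation; "force": force on the tool from outside, world axes, zero at the start; "wrist_torque": the same for the moment, N m; "grip_width": opening from 0.0 (shut) to 1.0 (fully open).
Only numpy, scipy, OpenCV 4.12 (cv2) and the standard library are available. Lean on these libraries where they do the work, as an engineer would, in place of code of your own. Each camera call takes 0.05 s, during which the arm holds its last target. There are 200 camera calls.

## Working session

There is one attempt and no reset: what is moved stays moved. The work goes in short steps, Python scripts to look and compute and a tool call to move; the robot and the scene stay as the last step left them, time stands still between calls to the robot, and variables do not carry over. Pictures are saved under pics/ and viewed, about 8 in all and at most 12, crops included, and the job is handed in when it is done.

Besides the shell and the picture viewer there is one more tool, called as a command line: name --pt "numbers of a row" for each row, then --argument value for the rest. play_rows: Moves the arm, as the interface text tells. Its arguments: {"type":"object","properties":{"deltas":{"type":"array","items":{"type":"array","items":{"type":"number"}}},"squeeze":{"type":"number"}},"required":["deltas"]}

```bash
mkdir -p pics; cat > h.py <<'E'
import numpy as np,cv2
from rig import sensors,capture,order,ctrl
def cloud(c):
    z=c["z_map"].astype(float);h,w=z.shape
    u,v=np.meshgrid(np.arange(w),np.arange(h))
    K=np.array([[c["fx"],0,c["cx"]],[0,c["fy"],c["cy"]],[0,0,1.]])
    p=cv2.undistortPoints(np.stack([u,v],-1).reshape(-1,1,2).astype(np.float64),K,np.array([c["k1"],0,0,0.])).reshape(h,w,2)
    P=np.dstack([p[...,0]*z,p[...,1]*z,z])@np.array(c["rotation"]).T+np.array(c["eye"])
    P[z==0]=np.nan
    return P
def save(c,n,crop=None,s=1):
    im=c["pixels"][...,::-1]
    if crop: a,b,d,e=crop; im=im[b:e,a:d]
    cv2.imwrite("pics/"+n,cv2.resize(im,None,fx=s,fy=s,interpolation=cv2.INTER_CUBIC))
E
python3 - <<'E'
from h import *
for n in("scene","top"):
    c=capture(n); save(c,n+"0.png"); np.savez(n+"0.npz",P=cloud(c),I=c["pixels"])
    print(n,c["eye"],np.round(c["rotation"],3).tolist(),c["fx"],c["k1"])
print(sensors.sense(),ctrl.tcp_to_grasp)
E
```

```text
Traceback (most recent call last):
  File "h.py", line 8, in cloud
    P=np.dstack([p[...,0]*z,p[...,1]*z,z])@np.array(c["rotation"]).T+np.array(c["eye"])
      ~~~~~~~~~~~~~~~~~~~~~~~~~~~~~~~~~~~~^~~~~~~~~~~~~~~~~~~~~~~~~~
ValueError: matmul: Input operand 1 has a mismatch in its core dimension 0, with gufunc signature (n?,k),(k,m?)->(n?,m?) (size 4 is different from 3)
```

```bash
sed -i 's/np.array(c\["rotation"\]).T/Rot(c["rotation"]).T/; s/^def cloud/from scipy.spatial.transform import Rotation as R\ndef Rot(q): return R.from_quat(np.roll(q,-1)).as_matrix()\ndef cloud/' h.py
python3 - <<'E'
from h import *
for n in("scene","top"):
    c=capture(n); save(c,n+"0.png"); np.savez(n+"0.npz",P=cloud(c),I=c["pixels"])
    print(n,c["eye"],np.round(c["rotation"],3).tolist(),c["fx"],c["k1"])
print(sensors.sense(),ctrl.tcp_to_grasp)
E
```

```text
scene [374.25436479 586.29768124 687.45422904] [0.043, -0.104, 0.91, -0.4] 387.97052673300203 -0.025540766393879297
top [ 363.5893248   -45.54167842 1243.36811701] [0.049, -0.698, 0.713, -0.045] 500.3901198412447 0.0318200323812519
{'time_s': 0.15, 'joints': array([ 9.10612029e-01,  3.13311708e-01,  1.49818355e+00, -6.67174997e-07,
        1.33103176e+00, -2.23387459e-01]), 'dq': array([ 1.92487349e-03, -3.62749542e-04, -3.80097369e-03,  1.18008358e-03,
       -2.02877636e-03, -4.37351400e-05]), 'tau': array([ 3.62367900e-04, -4.12370610e+01, -2.59798354e+01, -2.56918374e-04,
        3.20373671e-03, -4.69354586e-05]), 'eef_pos': array([221.99202086, 475.56592826, 230.90129277]), 'ee_rot': array([-1.99454197e-04,  2.16666264e-01,  9.76245621e-01, -4.22468926e-04]), 'force': array([ 0.28862   ,  0.36636722, -0.77051559]), 'wrist_torque': array([-0.03436662, -0.01352417,  0.04013765]), 'grip_width': 0.9985973345298219} -18.700000000000003
```

View pics/scene0.png

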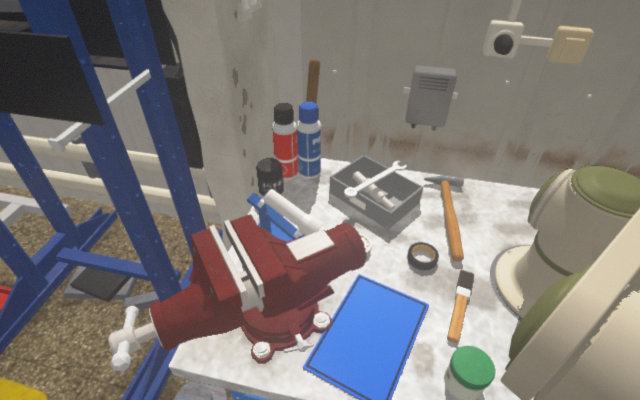

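View pics/top0.png

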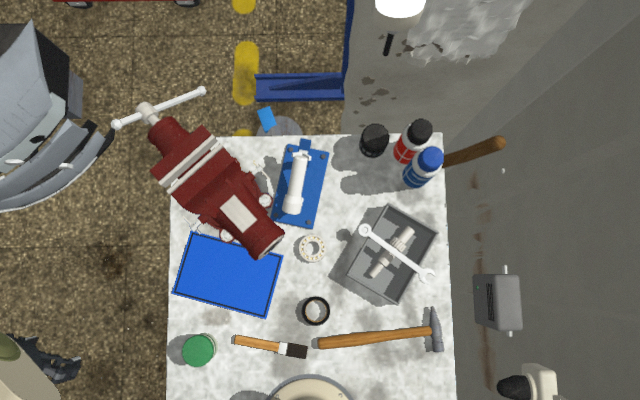

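```bash
python3 - <<'E'
from h import *
d=np.load("top0.npz");P,I=d["P"],d["I"]
hsv=cv2.cvtColor(I,cv2.COLOR_RGB2HSV)
blue=cv2.inRange(hsv,(100,120,60),(130,255,255))
n,l,st,ce=cv2.connectedComponentsWithStats(blue)
for i in range(1,n):
    if st[i,4]>150:
        m=l==i;q=P[m];print("blue",st[i],np.nanmedian(q,0).round(1), cv2.minAreaRect(q[:,:2][~np.isnan(q[:,0])].astype(np.float32)))
for nm,(u,v) in dict(filter=(375,134),red=(420,130),bluecap=(431,158),brush=(300,350),bearing=(312,238),ring=(316,310),torchhead=(293,208),torchtail=(301,158),sp1=(366,231),sp2=(430,272),spmid=(395,250),shl=(374,272),shr=(408,232),vice=(265,243),boxc1=(388,205),hole=(330,345)).items(): print(nm,P[v-1:v+2,u-1:u+2].reshape(-1,3).mean(0).round(1))
c=dict(pixels=I); save(c,"crop1.png",(250,120,450,320),4)
cv2.imwrite("pics/crop1.png",cv2.resize(I[125:315,160:450,::-1],None,fx=2.75,fy=2.75,interpolation=cv2.INTER_CUBIC))
S=np.load("scene0.npz")["I"]
cv2.imwrite("pics/crop2.png",cv2.resize(S[90:270,220:440,::-1],None,fx=3.3,fy=3.3,interpolation=cv2.INTER_CUBIC))
E
```

```text
blue [ 255    0   99  102 2739] [1144.4   16.2 -809.3] ((1153.341552734375, 47.88896179199219), (380.6712646484375, 115.6614990234375), 89.85382843017578)
blue [257 106  20  27 303] [1011.3  190.  -808.6] ((1009.992431640625, 187.62155151367188), (105.98841857910156, 58.870975494384766), 19.99536895751953)
blue [ 271  139   58   90 2277] [575.2  -1.9  11.1] ((577.2890625, 13.642822265625), (107.96928405761719, 198.015869140625), 76.7209701538086)
blue [418 147  26  25 486] [ 594.1 -272.   211.4] ((596.3088989257812, -274.3177490234375), (44.86379623413086, 49.099510192871094), 42.53754806518555)
blue [ 172  231  111   88 5958] [358.4 195.2   5. ] ((361.9431457519531, 193.31971740722656), (240.1070098876953, 158.87539672851562), 73.84701538085938)
filter [ 682.8 -170.5   91.7]
red [ 655.9 -252.6  212.4]
bluecap [ 595.2 -273.1  211.7]
brush [179.4  17.4  13.3]
bearing [444.9 -15.7  18.3]
ring [270.9 -22.1   1.5]
torchhead [507.5  24.  115.6]
torchtail [614.3   2.5 154.1]
sp1 [ 455.9 -144.4   64.2]
sp2 [ 357.4 -292.9   50.7]
spmid [ 410.2 -211.9   57.7]
shl [ 359.7 -163.7   26.7]
shr [ 453.4 -247.2   40.3]
vice [426.3  81.8 167.1]
boxc1 [ 517.7 -199.6   56.2]
hole [191.3 -54.2  25.5]
```

View pics/crop1.png

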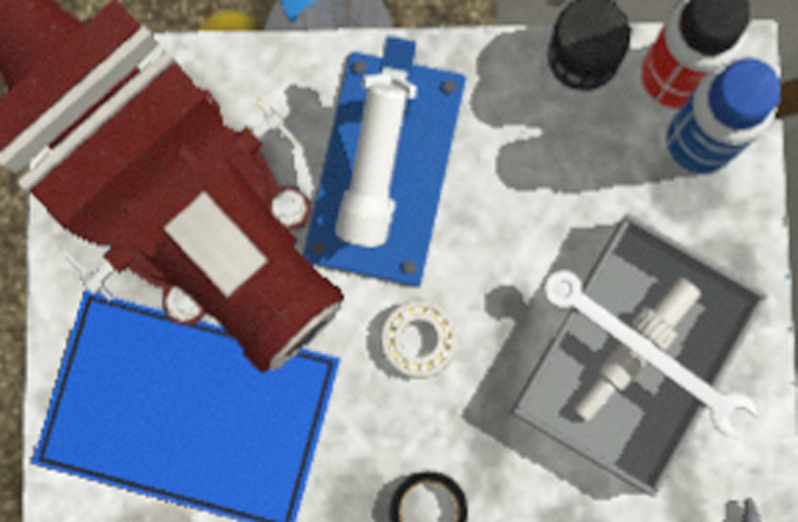

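View pics/crop2.png

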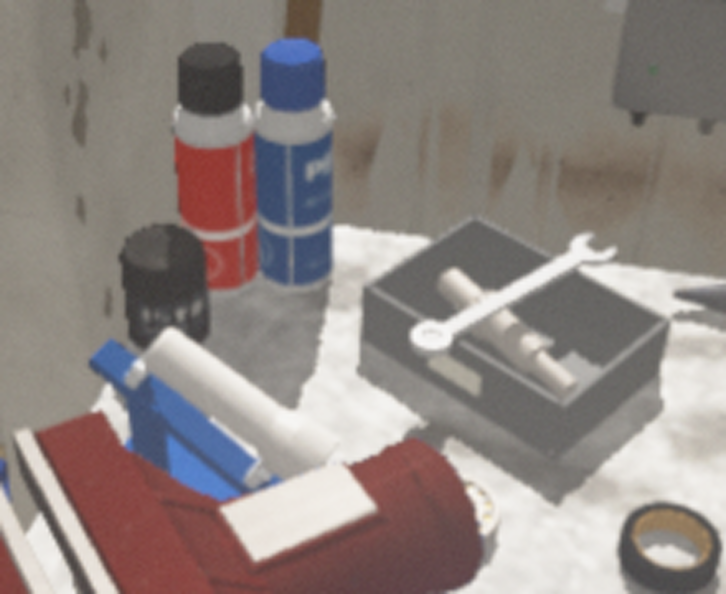

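```bash
cat >> h.py <<'E'
from scipy.optimize import least_squares
def axisfit(q,p0,d0,rad):
    """robust line fit: distance of points q from axis = rad(t); p0 start point, d0 start direction"""
    d0=d0/np.linalg.norm(d0); a=np.cross(d0,[0,0,1]);a/=np.linalg.norm(a);b=np.cross(a,d0)
    def un(x):
        d=d0+x[2]*a+x[3]*b; return p0+x[0]*a+x[1]*b, d/np.linalg.norm(d)
    def f(x):
        p,d=un(x); w=q-p; t=w@d; return np.linalg.norm(w-np.outer(t,d),axis=1)-rad
    s=least_squares(f,np.zeros(4),loss="soft_l1",f_scale=1.0)
    p,d=un(s.x); return p,d,np.median(np.abs(f(s.x)))
E
python3 - <<'E'
from h import *
T=np.load("top0.npz");S=np.load("scene0.npz")
def cat(f): 
    o=[]
    for D in (T,S):
        P,I=D["P"],D["I"];hsv=cv2.cvtColor(I,cv2.COLOR_RGB2HSV); m=f(P,hsv.astype(int))&~np.isnan(P[...,0]); o.append(P[m])
    return o
# stand base
q=cat(lambda P,h:(abs(h[...,0]-112)<14)&(h[...,1]>120)&(abs(P[...,2]-10)<4)&(P[...,0]>460)&(P[...,0]<700)&(abs(P[...,1])<110))
r=cv2.minAreaRect(q[0][:,:2].astype(np.float32));print("stand",r,len(q[0]))
a=np.deg2rad(r[2]-90); sx=np.array([np.cos(a),np.sin(a)]); sc=np.array(r[0]); sy=np.array([-sx[1],sx[0]])
loc=lambda P:np.dstack([(P[...,:2]-sc)@sx,(P[...,:2]-sc)@sy,P[...,2]])
# torch
for k,q in enumerate(cat(lambda P,h:(h[...,1]<60)&(abs(loc(P)[...,1])<30)&(abs(loc(P)[...,0])<105)&(P[...,2]>95))):
    L=(q[:,:2]-sc)@np.c_[sx,sy]; print("torch cam",k,len(q),"local x range",L[:,0].min().round(),L[:,0].max().round())
    m=(L[:,0]>-25)&(L[:,0]<35)
    p,d,e=axisfit(q[m],np.r_[sc,125],np.r_[sx*.89,.454],16.5)
    p=p+d*((sc-p[:2])@sx)/(d[:2]@sx); t=(q-p)@d
    print(" axis at stand mid",p.round(1),"dir",d.round(3),"rise",np.rad2deg(np.arcsin(d[2])).round(1),"yaw",np.rad2deg(np.arctan2(d[1],d[0])).round(1),"lat",((p[:2]-sc)@sy).round(1),e.round(2),"t",np.percentile(t,[0.5,2,98,99.5]).round(1))
    w=q-p; rr=np.linalg.norm(w-np.outer(t,d),axis=1)
    print([(i,np.median(rr[(t>=i)&(t<i+8)]).round(1)) for i in range(-88,88,8) if ((t>=i)&(t<i+8)).sum()>3])
print("stand yaw",np.rad2deg(a))
# box rim
for q in cat(lambda P,h:(abs(P[...,2]-56)<2)&(P[...,0]>290)&(P[...,0]<540)&(P[...,1]<-100)&(P[...,1]>-340)&(h[...,1]<60)):
    print("box",cv2.minAreaRect(q[:,:2].astype(np.float32)),len(q))
# spanner
for q in cat(lambda P,h:(P[...,2]>58.5)&(P[...,2]<72)&(P[...,0]>290)&(P[...,0]<540)&(P[...,1]<-100)&(P[...,1]>-340)):
    print("span",cv2.minAreaRect(q[:,:2].astype(np.float32)),len(q),np.median(q,0))
# shaft
dd=np.r_[.746,-.666,.09]
for q in cat(lambda P,h:(P[...,2]>15)&(P[...,2]<50)&(abs((P[...,:2]-[408,-206])@np.r_[.666,.746])<25)&(abs((P[...,:2]-[408,-206])@np.r_[.746,-.666])<82)):
    t=(q[:,:2]-[408,-206])@dd[:2]; print("shaft n",len(q),np.percentile(t,[1,99]))
    p,d,e=axisfit(q[t<-40],np.r_[408,-206,22],dd,10.); print(" thin",p.round(1),d.round(3),e.round(2))
# heights around stand
P=T["P"];L=loc(P)
for X in range(-140,141,40): print(X,[ (lambda m:int(np.nanmax(P[...,2][m])) if m.any() else -1)((abs(L[...,0]-X)<20)&(abs(L[...,1]-Y)<10)) for Y in range(-100,141,20)])
E
```

```text
stand ((577.2890625, 13.642822265625), (107.96928405761719, 198.015869140625), 76.7209701538086) 1881
torch cam 0 971 local x range -83.0 81.0
 axis at stand mid [577.5  14.4 125. ] dir [ 0.871 -0.213  0.444] rise 26.3 yaw -13.7 lat 0.8 1.03 t [-81.1 -79.   53.4  55.1]
[(-88, np.float64(22.8)), (-80, np.float64(23.2)), (-72, np.float64(22.5)), (-64, np.float64(21.4)), (-56, np.float64(19.9)), (-48, np.float64(17.3)), (-40, np.float64(16.4)), (-32, np.float64(16.1)), (-24, np.float64(16.4)), (-16, np.float64(16.7)), (-8, np.float64(16.2)), (0, np.float64(16.9)), (8, np.float64(16.4)), (16, np.float64(15.7)), (24, np.float64(16.9)), (32, np.float64(16.2)), (40, np.float64(15.8)), (48, np.float64(21.1))]
torch cam 1 1032 local x range -87.0 86.0
 axis at stand mid [577.4  14.2 124.7] dir [ 0.878 -0.208  0.431] rise 25.5 yaw -13.4 lat 0.6 0.71 t [-85.4 -82.6  48.9  60.8]
[(-88, np.float64(21.4)), (-80, np.float64(21.6)), (-72, np.float64(21.4)), (-64, np.float64(20.7)), (-56, np.float64(18.1)), (-48, np.float64(16.1)), (-40, np.float64(16.0)), (-32, np.float64(16.1)), (-24, np.float64(16
[... 745 characters left out ...]
8.91320812 -196.62525547   62.42991014]
shaft n 591 [-74.88899874  70.95609158]
 thin [ 408.  -205.7   24.8] [ 0.754 -0.647  0.115] 1.14
shaft n 426 [-79.52789132  68.3023058 ]
 thin [ 406.1 -207.7   25. ] [ 0.733 -0.663  0.154] 1.1
-140 [27, 29, 25, 25, 6, 155, 167, 169, 175, 176, 176, 177, 170]
-100 [6, 24, 26, 23, 108, 114, 140, 156, 173, 177, 176, 175, 178]
-60 [9, 7, 16, 17, 119, 126, 121, 17, 90, 155, 164, 182, 225]
-20 [7, 6, 15, 16, 139, 145, 140, 16, 16, 44, 64, 224, 227]
20 [6, 5, 15, 17, 155, 163, 158, 16, 15, 48, 59, 63, 224]
60 [8, 6, 16, 19, 149, 149, 148, 16, 14, 6, 6, 6, 6]
100 [8, 7, 13, 21, 127, 130, 127, 19, 13, 6, 9, 7, 6]
140 [695, 7, 9, 8, 7, 7, 6, 6, 1, -1, -1, -1, -1]
```

```bash
cat >> h.py <<'E'
def mk(z,y):
    """tool rotation from approach z and jaw axis y"""
    z=np.array(z,float)/np.linalg.norm(z); y=np.array(y,float); y-=z*(y@z); y/=np.linalg.norm(y)
    return np.c_[np.cross(y,z),y,z]
def plan(pos,Rt,frm=None):
    """rows needed from frm (or the present pose) to TCP pos, rotation Rt; both half turns of jaw"""
    if frm is None: s=sensors.sense(); frm=(s["eef_pos"],Rot(s["ee_rot"]))
    for k in (0,1):
        Rk=Rt@np.diag([-1,-1,1]) if k else Rt
        v=np.rad2deg(R.from_matrix(Rk@frm[1].T).as_rotvec())/6; dp=(np.array(pos)-frm[0])/40
        print("flip" if k else "same","total",dp.round(3),v.round(3),"rows>=",int(np.ceil(max(np.linalg.norm(dp),np.linalg.norm(v),.01))))
def st():
    s=sensors.sense();print(round(s["time_s"],2),s["eef_pos"].round(1),Rot(s["ee_rot"]).round(3).tolist(),s["joints"].round(2),s["force"].round(1),round(s["grip_width"],3))
E
python3 - <<'E'
from h import *
st(); plan([428,-176.2,150],mk([0,0,-1],[.781,-.624,0]))
E
```

```text
0.15 [222.  475.6 230.9] [[-0.906, 0.423, -0.001], [0.423, 0.906, -0.001], [0.0, -0.001, -1.0]] [ 0.91  0.31  1.5  -0.    1.33 -0.22] [ 0.3  0.4 -0.8] 0.999
same total [  5.15  -16.294  -2.023] [ 0.0000e+00 -1.0000e-02 -1.7266e+01] rows>= 18
flip total [  5.15  -16.294  -2.023] [1.0000e-02 0.0000e+00 1.2734e+01] rows>= 18
```

play_rows --pt "0.215 -0.679 -0.084 0 0 -0.72 0.1" --pt "0.215 -0.679 -0.084 0 0 -0.72 0.1" --pt "0.215 -0.679 -0.084 0 0 -0.72 0.1" --pt "0.215 -0.679 -0.084 0 0 -0.72 0.1" --pt "0.215 -0.679 -0.084 0 0 -0.72 0.1" --pt "0.215 -0.679 -0.084 0 0 -0.72 0.1" --pt "0.215 -0.679 -0.084 0 0 -0.72 0.1" --pt "0.215 -0.679 -0.084 0 0 -0.72 0.1" --squeeze 60

```text
time_s: 0.82
eef_pos: [290.9, 257.1, 204.2]
ee_rot: [0.0, 0.498, 0.867, -0.0]
force: [0.2, -0.1, 0.7]
grip_width: 0.549
```

play_rows --pt "0.215 -0.679 -0.084 0 0 -0.72 0.1" --pt "0.215 -0.679 -0.084 0 0 -0.72 0.1" --pt "0.215 -0.679 -0.084 0 0 -0.72 0.1" --pt "0.215 -0.679 -0.084 0 0 -0.72 0.1" --pt "0.215 -0.679 -0.084 0 0 -0.72 0.1" --pt "0.215 -0.679 -0.084 0 0 -0.72 0.1" --pt "0.215 -0.679 -0.084 0 0 -0.72 0.1" --pt "0.215 -0.679 -0.084 0 0 -0.72 0.1"

```text
time_s: 1.48
eef_pos: [359.8, 39.7, 177.4]
ee_rot: [0.0, 0.734, 0.68, 0.0]
force: [0.8, 1.6, -0.2]
grip_width: 0.546
```

play_rows --pt "0.215 -0.679 -0.084 0 0 -0.72 0.1" --pt "0.215 -0.679 -0.084 0 0 -0.72 0.1" --pt "0.215 -0.679 -0.084 0 0 -0.72 0.1" --pt "0.215 -0.679 -0.084 0 0 -0.72 0.1" --pt "0.215 -0.679 -0.084 0 0 -0.72 0.1" --pt "0.215 -0.679 -0.084 0 0 -0.72 0.1" --pt "0.215 -0.679 -0.084 0 0 -0.72 0.1" --pt "0.215 -0.679 -0.084 0 0 -0.72 0.1"

```text
time_s: 2.15
eef_pos: [428.6, -177.5, 150.3]
ee_rot: [-0.0, 0.902, 0.431, -0.0]
force: [0.3, 0.2, 0.1]
grip_width: 0.547
```

```bash
python3 - <<'E'
from h import *
st(); plan([428,-176.2,42],mk([0,0,-1],[.781,-.624,0]))
E
```

```text
2.15 [ 428.6 -177.5  150.3] [[0.628, 0.778, -0.0], [0.778, -0.628, 0.0], [0.0, -0.0, -1.0]] [-0.65  0.27  1.79  0.    1.09  0.03] [0.3 0.2 0.1] 0.547
same total [-0.015  0.033 -2.707] [-0.003 -0.003  0.052] rows>= 3
flip total [-0.015  0.033 -2.707] [-4.0000e-03  4.0000e-03 -2.9948e+01] rows>= 30
```

play_rows --pt "-0.015 0.033 -0.6 0 0 0.05 0.1" --pt "0 0 -0.6 0 0 0 0.1" --pt "0 0 -0.6 0 0 0 0.1" --pt "0 0 -0.5 0 0 0 0.1" --pt "0 0 -0.4 0 0 0 0.1" --pt "0 0 0 0 0 0 0.1" --pt "0 0 0 0 0 0 -1" --pt "0 0 0 0 0 0 -1"

```text
time_s: 2.82
eef_pos: [428.4, -175.1, 43.6]
ee_rot: [0.001, 0.9, 0.435, 0.0]
force: [0.2, -0.1, -0.2]
grip_width: 0.275
```

play_rows --pt "0 0 0 0 0 0 -1" --pt "0 0 0 0 0 0 -1" --pt "0 0 0 0 0 0 -1" --pt "0 0 0 0 0 0 -1" --pt "0 0 0 0 0 0 -1"

```text
time_s: 3.23
eef_pos: [428.7, -175.3, 43.9]
ee_rot: [0.001, 0.9, 0.435, 0.001]
force: [0.1, -0.5, 7.7]
grip_width: 0.15
```

```bash
python3 - <<'E'
from h import *
st()
E
```

```text
3.23 [ 428.7 -175.3   43.9] [[0.621, 0.784, 0.002], [0.784, -0.621, -0.002], [0.0, 0.003, -1.0]] [-0.64  0.43  1.89 -0.    0.81  0.03] [ 0.1 -0.5  7.7] 0.15
```

play_rows --pt "0 0 0.5 0 0 0 -1" --pt "0 0 0.9 0 0 0 -1" --pt "0 0 0.9 0 0 0 -1" --pt "0 0 0.9 0 0 0 -1" --pt "0 0 0.8 0 0 0 -1" --pt "-0.184 0.755 0 0 0 0.267 -1" --pt "-0.184 0.755 0 0 0 0.267 -1" --pt "-0.184 0.755 0 0 0 0.267 -1"

```text
time_s: 3.9
eef_pos: [405.2, -83.2, 203.2]
ee_rot: [0.0, 0.881, 0.473, 0.0]
force: [0.5, -0.1, -2.2]
grip_width: 0.149
```

play_rows --pt "-0.184 0.755 0 0 0 0.267 -1" --pt "-0.184 0.755 0 0 0 0.267 -1" --pt "-0.184 0.755 0 0 0 0.267 -1" --pt "-0.184 0.755 0 0 0 0.267 -1" --pt "-0.184 0.755 0 0 0 0.267 -1" --pt "-0.184 0.755 0 0 0 0.267 -1" --pt "-0.184 0.755 0 0 0 0.267 -1" --pt "-0.184 0.755 0 0 0 0.267 -1"

```text
time_s: 4.57
eef_pos: [346.0, 158.8, 203.0]
ee_rot: [0.0, 0.823, 0.568, 0.0]
force: [1.1, -0.2, -1.7]
grip_width: 0.145
```

play_rows --pt "-0.184 0.755 0 0 0 0.267 -1" --pt "-0.184 0.755 0 0 0 0.267 -1" --pt "-0.184 0.755 0 0 0 0.267 -1" --pt "0 0 -0.5 0 0 0 -1" --pt "0 0 -0.9 0 0 0 -1" --pt "0 0 -0.9 0 0 0 -1" --pt "0 0 -0.9 0 0 0 -1" --pt "0 0 0 0 0 0 -1"

```text
time_s: 5.23
eef_pos: [321.5, 246.7, 70.2]
ee_rot: [-0.001, 0.799, 0.602, -0.005]
force: [-1.9, -0.3, -2.4]
grip_width: 0.147
```

```bash
python3 - <<'E'
from h import *
st(); c=capture("scene"); save(c,"s1.png"); P=cloud(c)
for n in["scene","top"]:
    P=cloud(capture(n)); m=(P[...,2]>15)&(P[...,2]<85)&(P[...,0]>220)&(P[...,0]<370)&(P[...,1]>80)&(P[...,1]<340)
    q=P[m]; t=(q[:,:2]-[325.6,247.6])@np.r_[.278,.961]
    print([(i,np.median(q[(t>=i)&(t<i+15),2]).round(0)) for i in range(-160,80,15) if ((t>=i)&(t<i+15)).sum()>3])
plan([325.6,247.6,8],mk([0,0,-1],[.961,-.278,0]))
E
```

```text
5.23 [321.5 246.7  70.2] [[0.275, 0.961, -0.01], [0.961, -0.275, -0.004], [-0.006, -0.008, -1.0]] [0.36 0.29 2.03 0.   0.84 0.64] [-1.9 -0.3 -2.4] 0.147
[(-40, np.float64(46.0)), (-25, np.float64(58.0)), (5, np.float64(82.0))]
[(-55, np.float64(23.0))]
same total [-0.003 -0.018 -1.708] [-0.007  0.018 -0.025] rows>= 2
flip total [-0.003 -0.018 -1.708] [-2.8000e-02 -1.1000e-02  2.9975e+01] rows>= 30
```

View pics/s1.png

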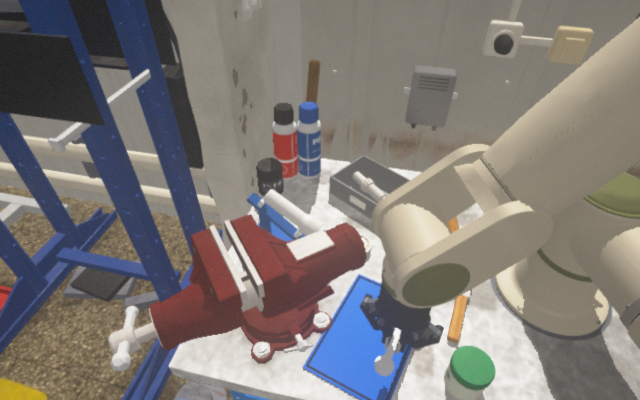

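play_rows --pt "0 0 -0.28 0 0 0 -1" --pt "0 0 -0.28 0 0 0 -1" --pt "0 0 -0.28 0 0 0 -1" --pt "0 0 -0.28 0 0 0 -1" --pt "0 0 -0.28 0 0 0 -1" --pt "0 0 -0.28 0 0 0 -1" --pt "0 0 0 0 0 0 -1" --pt "0 0 0 0 0 0 -1" --squeeze 20

```text
time_s: 6.05
eef_pos: [326.0, 248.4, 9.1]
ee_rot: [0.0, 0.799, 0.602, 0.001]
force: [1.0, 0.6, -2.2]
grip_width: 0.15
```

```bash
python3 - <<'E'
from h import *
st()
P=cloud(capture("top")); m=(P[...,2]>8)&(P[...,2]<40)&(P[...,0]>220)&(P[...,0]<370)&(P[...,1]>80)&(P[...,1]<340)
q=P[m]; t=(q[:,:2]-[325.6,247.6])@np.r_[.278,.961]
print([(i,np.median(q[(t>=i)&(t<i+15),2]).round(0)) for i in range(-160,80,15) if ((t>=i)&(t<i+15)).sum()>3])
E
```

```text
6.05 [326.  248.4   9.1] [[0.275, 0.961, 0.003], [0.961, -0.275, 0.001], [0.002, 0.002, -1.0]] [ 0.36  0.42  2.06 -0.    0.66  0.64] [ 1.   0.6 -2.2] 0.15
[(-160, np.float64(10.0)), (-145, np.float64(26.0)), (-130, np.float64(28.0)), (-115, np.float64(27.0)), (-100, np.float64(27.0)), (-85, np.float64(26.0)), (-70, np.float64(28.0)), (-55, np.float64(27.0)), (-40, np.float64(28.0)), (-25, np.float64(10.0)), (-10, np.float64(8.0))]
```

play_rows --pt "0 0 -0.08 0 0 0 -1" --pt "0 0 0 0 0 0 -0.5" --pt "0 0 0 0 0 0 -0.3" --pt "0 0 0 0 0 0 -0.2" --pt "0 0 0 0 0 0 -0.2" --pt "0 0 0.6 0 0 0 -0.2" --pt "0 0 1 0 0 0 0" --pt "0 0 1 0 0 0 0.2"

```text
time_s: 6.77
eef_pos: [324.0, 247.6, 109.2]
ee_rot: [-0.0, 0.799, 0.602, -0.001]
force: [1.2, -0.4, 0.1]
grip_width: 0.597
```

play_rows --pt "0 0 1 0 0 0 0.2" --pt "0 0 1 0 0 0 0.2" --pt "0 0 1 0 0 0 0.2" --pt "0 0 0.8 0 0 0 0.2"

```text
time_s: 7.1
eef_pos: [324.7, 248.0, 263.5]
ee_rot: [0.0, 0.799, 0.602, 0.001]
force: [0.3, -0.5, 0.1]
grip_width: 0.599
```

```bash
python3 - <<'E'
from h import *
st()
c=capture("top");save(c,"t1.png"); P=cloud(c); m=(P[...,2]>8)&(P[...,2]<25)&(P[...,0]>220)&(P[...,0]<370)&(P[...,1]>60)&(P[...,1]<340)
q=P[m];print(cv2.minAreaRect(q[:,:2].astype(np.float32)),np.median(q,0))
c2=capture("scene")
# shaft, spanner gone
dd=np.r_[.75,-.655,.09];nn=np.r_[.655,.75]
for c_ in(c,c2):
    P=cloud(c_);w=P[...,:2]-[408,-206]
    q=P[(P[...,2]>14)&(P[...,2]<52)&(abs(w@nn)<24)&(abs(w@dd[:2])<84)]
    t=(q[:,:2]-[408,-206])@dd[:2];print("n",len(q),"t",np.percentile(t,[.5,1.5,98.5,99.5]).round(1))
    for a,b,r in((-72,-42,10),(-34,6,14),(14,34,19),(44,72,12)):
        g=q[(t>a)&(t<b)]; p,d,e=axisfit(g,np.r_[408,-206,22],dd,r); z=p+d*(a+b)/2
        print(a,b,"axis centre",z.round(1),e.round(2),len(g))
# torch grip and stand approach
sx=np.r_[np.cos(np.deg2rad(13.28)),-np.sin(np.deg2rad(13.28))]
E
```

```text
7.1 [324.7 248.  263.5] [[0.275, 0.961, 0.003], [0.961, -0.275, 0.001], [0.002, 0.002, -1.0]] [0.36 0.02 1.76 0.   1.36 0.64] [ 0.3 -0.5  0.1] 0.599
((295.1852111816406, 197.85250854492188), (247.99217224121094, 149.04891967773438), 89.94442749023438) [318.96205401 197.17771007  11.10148563]
n 659 t [-75.8 -73.8  69.4  71.1]
-72 -42 axis centre [ 364.9 -168.9   18. ] 1.41 94
-34 6 axis centre [ 397.1 -197.1   22.6] 1.19 192
14 34 axis centre [ 425.5 -222.1   23.8] 1.24 121
44 72 axis centre [ 450.7 -244.8   27.9] 1.37 114
n 371 t [-51.3 -47.2  83.5  83.8]
-72 -42 axis centre [ 368.5 -169.8   17.5] 0.61 11
-34 6 axis centre [ 396.6 -197.8   20.8] 0.69 118
14 34 axis centre [ 423.5 -223.9   22.6] 0.88 67
44 72 axis centre [ 449.7 -246.1   27. ] 0.83 68
```

```bash
python3 - <<'E'
from h import *
a=np.deg2rad(13.4);h=np.r_[np.cos(a),-np.sin(a),0];b=np.deg2rad(26.5)
z=np.sin(b)*h-np.r_[0,0,np.cos(b)];Rt=mk(z,[np.sin(a),np.cos(a),0])
tcp=np.r_[568.7,16.4,120.4]+18.7*z;pre=tcp-z*178
print(tcp.round(1),pre.round(1),z.round(3));plan(pre,Rt)
E
```

```text
[576.8  14.5 103.7] [499.6  32.9 263. ] [ 0.434 -0.103 -0.895]
same total [ 4.329 -5.394 -0.05 ] [-4.345 -2.448 15.102] rows>= 16
flip total [ 4.329 -5.394 -0.05 ] [  2.495  -4.111 -14.279] rows>= 16
```

play_rows --pt "0.2165 -0.27 0 -0.217 -0.122 0.755 0.4" --pt "0.2165 -0.27 0 -0.217 -0.122 0.755 0.4" --pt "0.2165 -0.27 0 -0.217 -0.122 0.755 0.4" --pt "0.2165 -0.27 0 -0.217 -0.122 0.755 0.4" --pt "0.2165 -0.27 0 -0.217 -0.122 0.755 0.4" --pt "0.2165 -0.27 0 -0.217 -0.122 0.755 0.4" --pt "0.2165 -0.27 0 -0.217 -0.122 0.755 0.4" --pt "0.2165 -0.27 0 -0.217 -0.122 0.755 0.4"

```text
time_s: 7.87
eef_pos: [394.2, 161.0, 259.4]
ee_rot: [0.102, 0.566, 0.818, -0.014]
force: [-0.4, 1.2, -1.0]
grip_width: 0.699
```

play_rows --pt "0.2165 -0.27 0 -0.217 -0.122 0.755 0.4" --pt "0.2165 -0.27 0 -0.217 -0.122 0.755 0.4" --pt "0.2165 -0.27 0 -0.217 -0.122 0.755 0.4" --pt "0.2165 -0.27 0 -0.217 -0.122 0.755 0.4" --pt "0.2165 -0.27 0 -0.217 -0.122 0.755 0.4" --pt "0.2165 -0.27 0 -0.217 -0.122 0.755 0.4" --pt "0.2165 -0.27 0 -0.217 -0.122 0.755 0.4" --pt "0.2165 -0.27 0 -0.217 -0.122 0.755 0.4"

```text
time_s: 8.53
eef_pos: [463.4, 74.7, 259.3]
ee_rot: [0.192, 0.273, 0.942, -0.026]
force: [0.7, 0.8, 0.0]
grip_width: 0.7
```

play_rows --pt "0.2165 -0.27 0 -0.217 -0.122 0.755 0.4" --pt "0.2165 -0.27 0 -0.217 -0.122 0.755 0.4" --pt "0.2165 -0.27 0 -0.217 -0.122 0.755 0.4" --pt "0.2165 -0.27 0 -0.217 -0.122 0.755 0.4" --pt "0 0 0 0 0 0 0.4" --pt "0 0 0 0 0 0 0.4"

```text
time_s: 9.03
eef_pos: [497.6, 31.7, 259.4]
ee_rot: [0.229, 0.116, 0.966, -0.031]
force: [0.2, -0.0, 0.3]
grip_width: 0.702
```

```bash
python3 - <<'E'
from h import *
st()
a=np.deg2rad(13.4);h=np.r_[np.cos(a),-np.sin(a),0];b=np.deg2rad(26.5)
z=np.sin(b)*h-np.r_[0,0,np.cos(b)];Rt=mk(z,[np.sin(a),np.cos(a),0])
plan([576.8,14.5,103.7],Rt)
E
```

```text
9.03 [497.6  31.7 259.4] [[-0.868, 0.239, 0.434], [0.211, 0.971, -0.113], [-0.449, -0.006, -0.894]] [-0.15  0.01  1.85 -0.07  0.81 -1.44] [ 0.2 -0.   0.3] 0.702
same total [ 1.98  -0.429 -3.892] [0.066 0.012 0.072] rows>= 5
flip total [ 1.98  -0.429 -3.892] [ 13.011  -3.24  -26.796] rows>= 30
```

play_rows --pt "0.33 -0.072 -0.649 0.066 0 0.07 0.4" --pt "0.33 -0.072 -0.649 0 0 0 0.4" --pt "0.33 -0.072 -0.649 0 0 0 0.4" --pt "0.33 -0.072 -0.649 0 0 0 0.4" --pt "0.33 -0.072 -0.649 0 0 0 0.4" --pt "0.33 -0.072 -0.649 0 0 0 0.4" --pt "0 0 0 0 0 0 0.4" --squeeze 50

```text
time_s: 9.62
eef_pos: [575.9, 15.5, 99.1]
ee_rot: [0.225, 0.113, 0.967, -0.026]
force: [-0.7, 0.8, -0.5]
grip_width: 0.698
```

play_rows --pt "0 0 0 0 0 0 0.2" --pt "0 0 0 0 0 0 0" --pt "0 0 0 0 0 0 -0.3" --pt "0 0 0 0 0 0 -1" --pt "0 0 0 0 0 0 -1" --pt "0 0 0 0 0 0 -1"

```text
time_s: 10.12
eef_pos: [577.4, 15.0, 106.5]
ee_rot: [0.231, 0.112, 0.966, -0.027]
force: [-6.5, 2.3, 8.0]
grip_width: 0.363
```

```bash
python3 - <<'E'
from h import *
st()
E
```

```text
10.12 [577.4  15.  106.5] [[-0.869, 0.228, 0.44], [0.204, 0.974, -0.103], [-0.451, 0.0, -0.892]] [-0.16  0.38  1.85 -0.07  0.44 -1.45] [-6.5  2.3  8. ] 0.363
```

play_rows --pt "-0.2 0.05 0.42 0 0 0 -1" --pt "-0.4 0.09 0.82 0 0 0 -1" --pt "-0.4 0.09 0.82 0 0 0 -1" --pt "-0.4 0.09 0.82 0 0 0 -1" --pt "-0.4 0.09 0.82 0 0 0 -1" --pt "-0.1 0.02 0.7 0 0 0 -1"

```text
time_s: 10.62
eef_pos: [499.0, 32.7, 283.5]
ee_rot: [0.23, 0.112, 0.966, -0.027]
force: [1.3, -0.6, -1.5]
grip_width: 0.367
```

```bash
python3 - <<'E'
from h import *
st()
b=np.deg2rad(-2.7);h=np.r_[-.278,-.961,0]
Rt=mk(np.sin(b)*h-np.cos(b)*np.r_[0,0,1],[.961,-.278,0]);np.save("Rm.npy",Rt)
plan([386.1,212.3,275],Rt)
for n in("top","scene"):
    P=cloud(capture(n));m=np.nanmedian(P[95:98,260:262].reshape(-1,3),0)
    w=P[...,:2]-[361.9,193.3];x=w@[.961,-.278];y=w@[.278,.961]
    k=(P[...,2]>60)&(P[...,2]<230)&(x<100)&(y<20)&(y>-140)&(x>-80)
    q=np.c_[x[k],y[k],P[...,2][k]]
    for Y in range(-120,20,20):
        s=q[abs(q[:,1]-Y)<10]
        if len(s)>3: print(n,Y,"min x",np.percentile(s[:,0],2).round(),"z",np.median(s[:,2]).round())
E
```

```text
10.62 [499.   32.7 283.5] [[-0.869, 0.228, 0.439], [0.204, 0.974, -0.103], [-0.451, 0.0, -0.893]] [-0.15 -0.01  1.81 -0.05  0.87 -1.47] [ 1.3 -0.6 -1.5] 0.367
same total [-2.823  4.49  -0.213] [  4.738   2.773 -15.114] rows>= 17
flip total [-2.823  4.49  -0.213] [-2.236  3.82  14.277] rows>= 15
scene -100 min x 79.0 z 164.0
scene -80 min x 52.0 z 161.0
scene -60 min x 50.0 z 145.0
scene -40 min x 65.0 z 143.0
scene -20 min x 76.0 z 135.0
scene 0 min x 84.0 z 114.0
```

play_rows --pt "-0.149 0.233 0 0.237 0.139 -0.756 -1" --pt "-0.149 0.233 0 0.237 0.139 -0.756 -1" --pt "-0.149 0.233 0 0.237 0.139 -0.756 -1" --pt "-0.149 0.233 0 0.237 0.139 -0.756 -1" --pt "-0.149 0.233 0 0.237 0.139 -0.756 -1" --pt "-0.149 0.233 0 0.237 0.139 -0.756 -1" --pt "-0.149 0.233 0 0.237 0.139 -0.756 -1" --pt "-0.149 0.233 0 0.237 0.139 -0.756 -1"

```text
time_s: 11.38
eef_pos: [452.8, 107.0, 280.0]
ee_rot: [0.141, 0.429, 0.892, -0.009]
force: [-0.6, 0.2, -1.3]
grip_width: 0.362
```

play_rows --pt "-0.149 0.233 0 0.237 0.139 -0.756 -1" --pt "-0.149 0.233 0 0.237 0.139 -0.756 -1" --pt "-0.149 0.233 0 0.237 0.139 -0.756 -1" --pt "-0.149 0.233 0 0.237 0.139 -0.756 -1" --pt "-0.149 0.233 0 0.237 0.139 -0.756 -1" --pt "-0.149 0.233 0 0.237 0.139 -0.756 -1" --pt "-0.149 0.233 0 0.237 0.139 -0.756 -1" --pt "-0.149 0.233 0 0.237 0.139 -0.756 -1"

```text
time_s: 12.05
eef_pos: [405.2, 181.5, 280.0]
ee_rot: [0.038, 0.695, 0.718, 0.01]
force: [-0.0, -0.2, -1.2]
grip_width: 0.362
```

play_rows --pt "-0.149 0.233 0 0.237 0.139 -0.756 -1" --pt "-0.149 0.233 0 0.237 0.139 -0.756 -1" --pt "-0.149 0.233 0 0.237 0.139 -0.756 -1" --pt "-0.149 0.233 0 0.237 0.139 -0.756 -1" --pt "0 0 -0.9 0 0 0 -1" --pt "0 0 -0.9 0 0 0 -1" --pt "0 0 -0.9 0 0 0 -1" --pt "0 0 0 0 0 0 -1"

```text
time_s: 12.72
eef_pos: [378.5, 217.4, 166.9]
ee_rot: [-0.018, 0.799, 0.6, 0.014]
force: [-0.7, 0.1, -2.4]
grip_width: 0.364
```

play_rows --pt "0 0 -0.9 0 0 0 -1" --pt "0 0 -0.9 0 0 0 -1" --pt "0 0 -0.5 0 0 0 -1" --pt "0 0 0 0 0 0 -1" --pt "0 0 0 0 0 0 -1"

```text
time_s: 13.13
eef_pos: [382.7, 218.4, 81.7]
ee_rot: [-0.015, 0.799, 0.6, 0.02]
force: [-0.4, 0.4, -1.2]
grip_width: 0.366
```

```bash
python3 - <<'E'
from h import *
st();plan([379.8,219.3,7],np.load("Rm.npy"))
c=capture("top");P=cloud(c)
w=P[...,:2]-[361.9,193.3];x=w@[.961,-.278];y=w@[.278,.961]
k=(P[...,2]>15)&(P[...,2]<110)&(abs(x-10)<35)&(abs(y-30)<100)
for Y in range(-60,120,15):
    s=k&(abs(y-Y)<7.5)
    if s.sum()>5: print(Y,"top z",np.percentile(P[...,2][s],95).round(1),"x mid",np.median(x[s]).round(1))
save(c,"t2.png",(150,180,450,390),2.5)
E
```

```text
13.13 [382.7 218.4  81.7] [[0.278, 0.96, 0.013], [0.959, -0.279, 0.048], [0.05, -0.001, -0.999]] [0.23 0.31 1.95 0.06 0.86 0.47] [-0.4  0.4 -1.2] 0.366
same total [-0.072  0.021 -1.868] [-0.027 -0.     0.007] rows>= 2
flip total [-0.072  0.021 -1.868] [  0.393   1.4   -29.957] rows>= 30
-30 top z 109.2 x mid 14.6
-15 top z 109.8 x mid 19.1
```

View pics/t2.png

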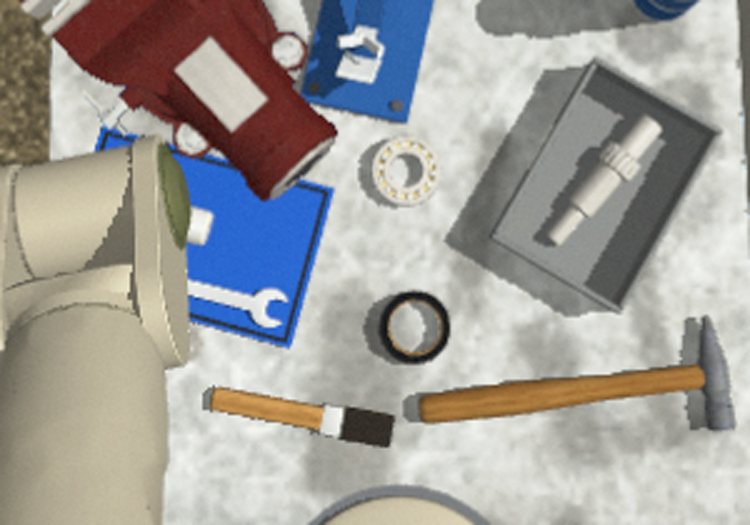

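play_rows --pt "-0.07 0.02 -0.5 0 0 0 -1" --pt "0 0 -0.5 0 0 0 -1" --pt "0 0 -0.4 0 0 0 -1" --pt "0 0 -0.25 0 0 0 -1" --pt "0 0 0 0 0 0 -1"

```text
time_s: 13.6
eef_pos: [379.9, 219.3, 15.0]
ee_rot: [-0.015, 0.799, 0.6, 0.02]
force: [-1.6, 0.2, -2.2]
grip_width: 0.364
```

play_rows --pt "0 0 -0.06 0 0 0 -1" --pt "0 0 -0.06 0 0 0 -1" --pt "0 0 0 0 0 0 -1"

```text
time_s: 13.85
eef_pos: [379.9, 219.3, 10.6]
ee_rot: [-0.015, 0.799, 0.6, 0.02]
force: [-0.3, 0.2, -2.1]
grip_width: 0.366
```

```bash
python3 - <<'E'
from h import *
st()
E
```

```text
13.85 [379.9 219.3  10.6] [[0.278, 0.96, 0.015], [0.959, -0.278, 0.048], [0.051, 0.0, -0.999]] [0.23 0.45 2.   0.07 0.67 0.46] [-0.3  0.2 -2.1] 0.366
```

play_rows --pt "0 0 -0.05 0 0 0 -1" --pt "0 0 0 0 0 0 -1"

```text
time_s: 14.02
eef_pos: [379.5, 219.2, 8.0]
ee_rot: [-0.015, 0.799, 0.6, 0.02]
force: [-0.2, 0.1, -1.6]
grip_width: 0.364
```

play_rows --pt "0 0 -0.05 0 0 0 -1" --pt "0 0 0 0 0 0 -1" --pt "0 0 0 0 0 0 -1"

```text
time_s: 14.27
eef_pos: [379.6, 219.2, 6.9]
ee_rot: [-0.015, 0.799, 0.601, 0.02]
force: [-5.2, -2.9, 19.5]
grip_width: 0.366
```

play_rows --pt "0 0 0.02 0 0 0 -0.27" --pt "0 0 0 0 0 0 -0.22" --pt "0 0 0 0 0 0 -0.17" --pt "0 0 0 0 0 0 -0.1" --pt "0 0 0 0 0 0 0" --pt "0 0 0 0 0 0 0.1" --pt "0 0 0.2 0 0 0 0.1" --pt "0 0 0.5 0 0 0 0.1"

```text
time_s: 14.93
eef_pos: [378.0, 218.8, 33.6]
ee_rot: [-0.016, 0.799, 0.6, 0.018]
force: [0.5, 0.8, -0.1]
grip_width: 0.552
```

play_rows --pt "0 0 0.8 0 0 0 0.1" --pt "0 0 1 0 0 0 0.1" --pt "0 0 1 0 0 0 0.1" --pt "0 0 1 0 0 0 0.1" --pt "0 0 1 0 0 0 0.1"

```text
time_s: 15.35
eef_pos: [378.6, 218.9, 229.3]
ee_rot: [-0.015, 0.799, 0.6, 0.02]
force: [1.0, 0.3, 0.1]
grip_width: 0.548
```

```bash
python3 - <<'E'
from h import *
st()
for n in("scene","top"):
    c=capture(n);P=cloud(c)
    w=P[...,:2]-[361.9,193.3];x=w@[.961,-.278];y=w@[.278,.961]
    k=(P[...,2]>22)&(P[...,2]<60)&(x<70)&(x>-80)&(abs(y)<120)
    if k.sum()>20: print(n,cv2.minAreaRect(np.c_[x[k],y[k]].astype(np.float32)),k.sum(),"maxz",np.percentile(P[...,2][k],98))
    k=(P[...,2]>8)&(P[...,2]<18)&(x<70)&(x>-80)&(abs(y)<120);print(" low",np.median(x[k]),np.median(y[k]))
b=np.deg2rad(5);h=np.r_[.744,-.668,0]
Rt=mk(np.sin(b)*h-np.cos(b)*np.r_[0,0,1],[.668,.744,0]);np.save("Rs.npy",Rt)
plan([406,-205.7,120],Rt)
E
```

```text
15.35 [378.6 218.9 229.3] [[0.278, 0.96, 0.013], [0.959, -0.278, 0.048], [0.05, -0.0, -0.999]] [0.23 0.1  1.77 0.05 1.25 0.5 ] [1.  0.3 0.1] 0.548
scene ((4.808929443359375, 38.735130310058594), (132.83197021484375, 42.94547653198242), 87.46342468261719) 1314 maxz 49.631615714412035
 low -49.99137086079347 30.718922679805807
top ((10.196887016296387, 15.958488464355469), (88.73680877685547, 31.83016586303711), 89.89737701416016) 453 maxz 43.8085804898613
 low -42.18127143109048 -39.10119945216942
same total [  0.618 -10.634  -2.82 ] [-1.405 -0.308 10.682] rows>= 12
flip total [  0.618 -10.634  -2.82 ] [  0.199  -0.321 -19.29 ] rows>= 20
```

play_rows --pt "-0.19 -0.7 0 -0.088 -0.019 0.668 0.2" --pt "-0.19 -0.7 0 -0.088 -0.019 0.668 0.2" --pt "-0.19 -0.7 0 -0.088 -0.019 0.668 0.2" --pt "-0.19 -0.7 0 -0.088 -0.019 0.668 0.2" --pt "-0.19 -0.7 0 -0.088 -0.019 0.668 0.2" --pt "0.141 -0.64 -0.225 -0.088 -0.019 0.668 0.2" --pt "0.141 -0.64 -0.225 -0.088 -0.019 0.668 0.2" --pt "0.141 -0.64 -0.225 -0.088 -0.019 0.668 0.2" --squeeze 80

```text
time_s: 16.12
eef_pos: [357.9, 1.1, 199.4]
ee_rot: [0.014, 0.601, 0.799, -0.001]
force: [0.4, 0.4, 0.9]
grip_width: 0.599
```

play_rows --pt "0.141 -0.64 -0.225 -0.088 -0.019 0.668 0.2" --pt "0.141 -0.64 -0.225 -0.088 -0.019 0.668 0.2" --pt "0.141 -0.64 -0.225 -0.088 -0.019 0.668 0.2" --pt "0.141 -0.64 -0.225 -0.088 -0.019 0.668 0.2" --pt "0.141 -0.64 -0.225 -0.088 -0.019 0.668 0.2" --pt "0.141 -0.64 -0.225 -0.088 -0.019 0.668 0.2" --pt "0.141 -0.64 -0.225 -0.088 -0.019 0.668 0.2" --pt "0.141 -0.64 -0.225 -0.088 -0.019 0.668 0.2"

```text
time_s: 16.78
eef_pos: [403.1, -203.6, 127.0]
ee_rot: [0.041, 0.356, 0.933, -0.022]
force: [1.0, 0.5, -0.3]
grip_width: 0.601
```

```bash
python3 - <<'E'
from h import *
P=cloud(capture("scene"));x=(P[...,:2]-[361.9,193.3])@[.961,-.278];y=(P[...,:2]-[361.9,193.3])@[.278,.961]
k=(P[...,2]>22)&(P[...,2]<60)&(x<70)&(x>-80)&(abs(y)<120); print(cv2.minAreaRect(np.c_[x[k],y[k]].astype(np.float32)))
st();plan([402,-202,8.5],np.load("Rs.npy"))
E
```

```text
((7.84971809387207, 38.574588775634766), (42.61723327636719, 133.11412048339844), 0.43904927372932434)
16.83 [ 403.5 -206.9  125.8] [[-0.745, 0.664, 0.062], [0.661, 0.747, -0.071], [-0.093, -0.012, -0.996]] [-0.73  0.24  1.91 -0.02  0.9  -1.56] [-2.  -0.5 -1.6] 0.598
same total [-0.038  0.122 -2.933] [ 0.126 -0.031 -0.047] rows>= 3
flip total [-0.038  0.122 -2.933] [-1.897  1.935 29.82 ] rows>= 30
```

play_rows --pt "-0.04 0.12 -0.5 0.126 -0.03 -0.05 0.2" --pt "0 0 -0.5 0 0 0 0.2" --pt "0 0 -0.5 0 0 0 0.2" --pt "0 0 -0.5 0 0 0 0.2" --pt "0 0 -0.5 0 0 0 0.2" --pt "0 0 -0.2 0 0 0 0.2" --pt "0 0 0 0 0 0 0.2" --pt "0 0 0 0 0 0 0.2"

```text
time_s: 17.5
eef_pos: [401.8, -197.7, 19.9]
ee_rot: [0.041, 0.36, 0.932, -0.015]
force: [0.0, -0.1, 0.2]
grip_width: 0.598
```

```bash
python3 - <<'E'
from h import *
st();plan([402,-202,8.5],np.load("Rs.npy"))
E
```

```text
17.5 [ 401.8 -197.7   19.9] [[-0.737, 0.673, 0.065], [0.67, 0.74, -0.057], [-0.086, 0.001, -0.996]] [-0.72  0.42  2.01 -0.    0.62 -1.55] [ 0.  -0.1  0.2] 0.598
same total [ 0.004 -0.107 -0.286] [-0.015  0.004  0.059] rows>= 1
flip total [ 0.004 -0.107 -0.286] [  1.942  -1.725 -29.827] rows>= 30
```

play_rows --pt "0 -0.107 -0.1 0 0 0.06 0.2" --pt "0 0 -0.1 0 0 0 0.2" --pt "0 0 -0.08 0 0 0 0.1" --pt "0 0 0 0 0 0 0" --pt "0 0 0 0 0 0 -0.15" --pt "0 0 0 0 0 0 -0.3" --pt "0 0 0 0 0 0 -1" --pt "0 0 0 0 0 0 -1"

```text
time_s: 18.17
eef_pos: [401.9, -201.9, 8.7]
ee_rot: [0.041, 0.357, 0.933, -0.015]
force: [-1.8, 2.3, 5.4]
grip_width: 0.294
```

play_rows --pt "0 0 0 0 0 0 -1" --pt "0 0 0 0 0 0 -1"

```text
time_s: 18.33
eef_pos: [401.8, -201.9, 8.7]
ee_rot: [0.041, 0.357, 0.933, -0.015]
force: [-1.6, 2.5, 5.5]
grip_width: 0.289
```

```bash
python3 - <<'E'
from h import *
st()
E
```

```text
18.33 [ 401.8 -201.9    8.7] [[-0.741, 0.668, 0.066], [0.665, 0.744, -0.057], [-0.087, 0.002, -0.996]] [-0.73  0.45  2.01  0.    0.6  -1.57] [-1.6  2.5  5.5] 0.289
```

play_rows --pt "0 0 0.3 0 0 0 -1" --pt "0 0 0.7 0 0 0 -1" --pt "0 0 0.9 0 0 0 -1" --pt "0 0 0.9 0 0 0 -1" --pt "0 0 0.9 0 0 0 -1" --pt "0 0 0.9 0 0 0 -1" --pt "0 0 0.9 0 0 0 -1" --pt "0 0 0.5 0 0 0 -1"

```text
time_s: 19.0
eef_pos: [402.0, -202.1, 252.0]
ee_rot: [0.043, 0.357, 0.933, -0.016]
force: [0.4, -0.9, -3.8]
grip_width: 0.288
```

```bash
python3 - <<'E'
from h import *
st()
a=np.deg2rad(13.28);h=np.r_[np.cos(a),-np.sin(a),0];sy=np.r_[np.sin(a),np.cos(a),0];b=np.deg2rad(32)
ux=np.cos(b)*h+np.r_[0,0,np.sin(b)];uz=-np.sin(b)*h+np.r_[0,0,np.cos(b)]
C=np.r_[577.3,13.6,112];np.savez("cr.npz",C=C,ux=ux,uy=sy,uz=uz)
for n in("top","scene"):
    c=capture(n);P=cloud(c);I=c["pixels"];hs=cv2.cvtColor(I,cv2.COLOR_RGB2HSV).astype(int)
    if n=="top": save(c,"t3.png",(250,130,350,230),6)
    w=P-C;X,Y,Z=w@ux,w@sy,w@uz
    for nm,x0 in(("lowV",-52),("highV",52)):
        k=(hs[...,1]<80)&(abs(X-x0)<25)&(abs(Y)<30)&(Z>-25)&(Z<20)
        if k.sum()>5:print(n,nm,k.sum(),"X",np.percentile(X[k],[5,50,95]).round(1),"Y",np.percentile(Y[k],[2,50,98]).round(1),"Z",np.percentile(Z[k],[2,50,98]).round(1))
    k=(abs(hs[...,0]-112)<14)&(hs[...,1]>120)&(abs(X+79)<16)&(abs(Y)<30)&(Z>-20)&(Z<25)
    if k.sum()>5:print(n,"stop",k.sum(),"X",np.percentile(X[k],[5,50,95]).round(1),"Y",np.percentile(Y[k],[2,50,98]).round(1),"Z",np.percentile(Z[k],[2,50,98]).round(1))
    for i in(-60,-20,0,20):
        k=(abs(hs[...,0]-112)<14)&(hs[...,1]>120)&(abs(X-i)<10)&(abs(Y)<20)&(Z>-45)&(Z<-15)
        if k.sum()>5:print(" spine",i,"Y",np.percentile(Y[k],[3,97]).round(1),"Z",np.median(Z[k]).round(1))
E
```

```text
19.0 [ 402.  -202.1  252. ] [[-0.741, 0.668, 0.068], [0.665, 0.744, -0.059], [-0.091, 0.001, -0.996]] [-0.73  0.08  1.73  0.    1.24 -1.57] [ 0.4 -0.9 -3.8] 0.288
top lowV 100 X [-55.7 -49.5 -45.8] Y [-19.9   1.6  20.1] Z [-22.6  -5.3   6.7]
top highV 97 X [48.6 54.2 57.5] Y [-20.7   1.7  20.2] Z [-22.5  -7.2   3.7]
 spine -60 Y [-12.2   4.6] Z -34.2
 spine -20 Y [-12.1  12.5] Z -33.0
 spine 0 Y [-11.8  12.3] Z -32.9
 spine 20 Y [-11.9  12.6] Z -33.2
scene lowV 97 X [-58.9 -54.2 -49.7] Y [-17.4  -2.4  22.2] Z [-24.6  -5.7   5. ]
scene highV 88 X [44.7 49.2 53.8] Y [-17.2  -3.7  22.9] Z [-23.5  -5.8   2.3]
 spine -20 Y [-6. 14.] Z -33.1
 spine 0 Y [-7.5 12. ] Z -33.3
 spine 20 Y [-8.6 11.6] Z -32.8
```

View pics/t3.png

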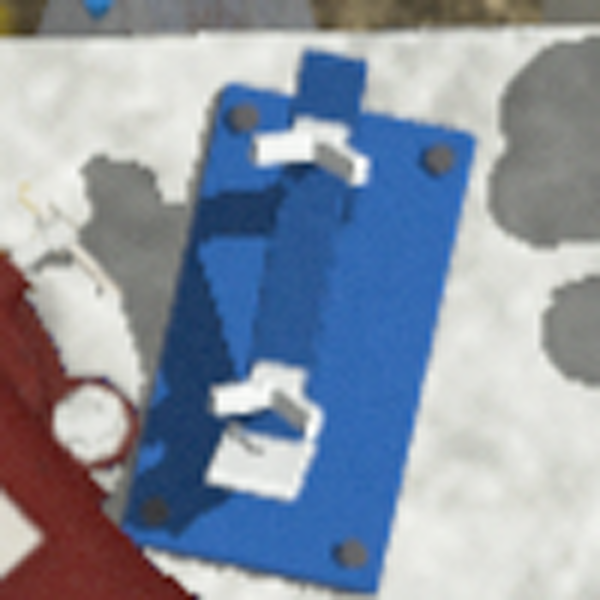

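```bash
python3 - <<'E'
from h import *
d=np.load("cr.npz");C,ux,uy,uz=d["C"],d["ux"],d["uy"],d["uz"]
Rt=mk(-uz,uy);np.save("Rc.npy",Rt)
F=C-7*ux-13*uz;print(F.round(1));plan(F+[0,0,110],Rt)
E
```

```text
[578.2  13.4  97.3]
same total [ 4.395  5.397 -1.094] [-2.095 -3.98   4.679] rows>= 8
flip total [ 4.395  5.397 -1.094] [  7.435  -3.865 -24.063] rows>= 26
```

play_rows --pt "0.314 0.3855 0 -0.15 -0.284 0.334 -1" --pt "0.314 0.3855 0 -0.15 -0.284 0.334 -1" --pt "0.314 0.3855 0 -0.15 -0.284 0.334 -1" --pt "0.314 0.3855 0 -0.15 -0.284 0.334 -1" --pt "0.314 0.3855 0 -0.15 -0.284 0.334 -1" --pt "0.314 0.3855 0 -0.15 -0.284 0.334 -1" --pt "0.314 0.3855 0 -0.15 -0.284 0.334 -1" --pt "0.314 0.3855 0 -0.15 -0.284 0.334 -1"

```text
time_s: 19.77
eef_pos: [501.7, -77.3, 245.6]
ee_rot: [0.173, 0.219, 0.96, -0.025]
force: [-0.2, -0.7, -4.0]
grip_width: 0.287
```

play_rows --pt "0.314 0.3855 0 -0.15 -0.284 0.334 -1" --pt "0.314 0.3855 0 -0.15 -0.284 0.334 -1" --pt "0.314 0.3855 0 -0.15 -0.284 0.334 -1" --pt "0.314 0.3855 0 -0.15 -0.284 0.334 -1" --pt "0.314 0.3855 0 -0.15 -0.284 0.334 -1" --pt "0.314 0.3855 0 -0.15 -0.284 0.334 -1" --pt "0 0 0 0 0 0 -1" --pt "0 0 0 0 0 0 -1"

```text
time_s: 20.43
eef_pos: [576.5, 14.7, 245.4]
ee_rot: [0.268, 0.111, 0.956, -0.032]
force: [-0.3, 0.5, -3.9]
grip_width: 0.293
```

```bash
cat > shaft.py <<'E'
from h import *
d=np.load("cr.npz");C,ux,uy,uz=d["C"],d["ux"],d["uy"],d["uz"];Rc=np.load("Rc.npy")
def look(save_as=None):
    s=sensors.sense();T=s["eef_pos"];Rn=Rot(s["ee_rot"]);g=-Rn[:,0]; # shaft direction ~ -tool x
    G=T-13*Rn[:,2]
    for n in("top","scene"):
        c=capture(n);P=cloud(c);w=P-G;t=w@g
        r=np.linalg.norm(w-t[...,None]*g,axis=-1)
        hs=cv2.cvtColor(c["pixels"],cv2.COLOR_RGB2HSV).astype(int)
        k=(r<24)&(abs(t-8)<95); q,t=P[k],t[k]
        print(n,len(q),"t ends",np.percentile(t,[1,99]).round(1) if len(q) else "")
        h=np.histogram(t,np.arange(-90,110,10))[0];print(" ",h.tolist())
        for a,b,rad in((-78,-50,10),(55,80,12)):
            m=(t>a)&(t<b)
            if m.sum()>12:
                p,dd,e=axisfit(q[m],G,g,rad); z=p+dd*((a+b)/2)
                v=z-C; print("  part",a,b,"n",m.sum(),"cradle xyz",(v@ux).round(1),(v@uy).round(1),(v@uz).round(1),"offset from tool line",((z-G)@Rn[:,1]).round(1),(-(z-G)@Rn[:,2]).round(1),"err",e.round(2))
        if save_as: save(c,save_as+n+".png",(230,100,390,260) if n=="top" else (200,130,380,260),4)
    st();F=C-7*ux-13*uz;plan(F+[0,0,110],Rc)
E
python3 -c "
from shaft import *
look('pre_')"
```

```text
top 666 t ends [-2.2 83.2]
  [0, 0, 0, 0, 0, 0, 0, 0, 16, 71, 92, 70, 95, 97, 59, 59, 64, 43, 0]
  part 55 80 n 155 cradle xyz 137.4 1.4 126.3 offset from tool line 0.5 0.4 err 0.77
scene 906 t ends [-67.8  79. ]
  [0, 1, 47, 51, 52, 53, 79, 74, 15, 14, 36, 108, 102, 64, 69, 71, 64, 6, 0]
  part -78 -50 n 99 cradle xyz 6.0 -1.6 127.6 offset from tool line -2.4 0.2 err 0.75
  part 55 80 n 170 cradle xyz 137.4 0.9 126.3 offset from tool line -0.0 0.4 err 0.55
20.53 [576.8  13.6 246.7] [[-0.83, 0.231, 0.508], [0.197, 0.973, -0.121], [-0.522, -0.001, -0.853]] [-0.16  0.17  1.75 -0.06  0.68 -1.46] [-0.8 -0.8 -3.7] 0.289
same total [ 0.037 -0.007 -0.985] [-0.014 -0.086  0.013] rows>= 1
flip total [ 0.037 -0.007 -0.985] [ 15.351  -3.642 -25.507] rows>= 30
```

View pics/pre_scene.png

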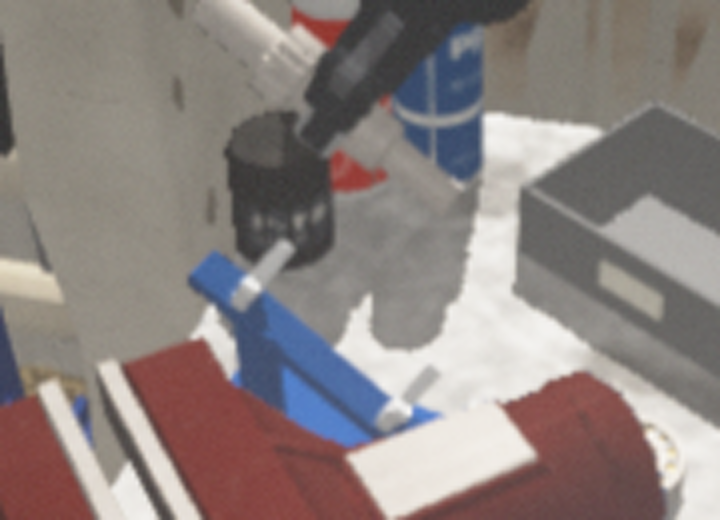

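play_rows --pt "0.06 -0.01 -0.5 -0.014 -0.086 -0.08 -1" --pt "0 0 -0.5 0 0 0 -1" --pt "0 0 -0.5 0 0 0 -1" --pt "0 0 -0.5 0 0 0 -1" --pt "0 0 -0.5 0 0 0 -1" --pt "0 0 -0.5 0 0 0 -1" --pt "0 0 -0.1 0 0 0 -1" --pt "0 0 0 0 0 0 -1"

```text
time_s: 21.2
eef_pos: [579.1, 13.0, 122.9]
ee_rot: [0.274, 0.116, 0.954, -0.033]
force: [-0.6, 0.5, -3.9]
grip_width: 0.291
```

```bash
python3 -c "
from shaft import *
look('low_')
plan(C-6*ux-13.2*uz,Rc)"
```

```text
top 547 t ends [-6.1 83.1]
  [0, 0, 0, 0, 0, 0, 0, 0, 27, 59, 78, 55, 70, 80, 44, 50, 48, 36, 0]
  part 55 80 n 119 cradle xyz 74.8 -0.5 21.6 offset from tool line 0.2 0.3 err 0.94
scene 719 t ends [-67.1  79.8]
  [0, 0, 35, 40, 41, 40, 62, 28, 8, 11, 52, 86, 86, 55, 57, 56, 55, 7, 0]
  part -78 -50 n 75 cradle xyz -56.6 -1.2 22.0 offset from tool line -1.7 0.7 err 0.88
  part 55 80 n 139 cradle xyz 74.8 -0.1 22.1 offset from tool line 0.6 0.9 err 0.63
21.3 [580.4  13.1 125.4] [[-0.821, 0.239, 0.519], [0.202, 0.971, -0.127], [-0.534, 0.0, -0.846]] [-0.16  0.34  1.89 -0.13  0.35 -1.38] [ 0.3 -1.2 -4.2] 0.29
same total [-0.055  0.007  2.047] [0.007 0.045 0.092] rows>= 3
flip total [-0.055  0.007  2.047] [ 15.473  -3.726 -25.336] rows>= 30
same total [-0.032  0.002 -0.694] [0.007 0.045 0.092] rows>= 1
flip total [-0.032  0.002 -0.694] [ 15.473  -3.726 -25.336] rows>= 30
```

View pics/low_scene.png

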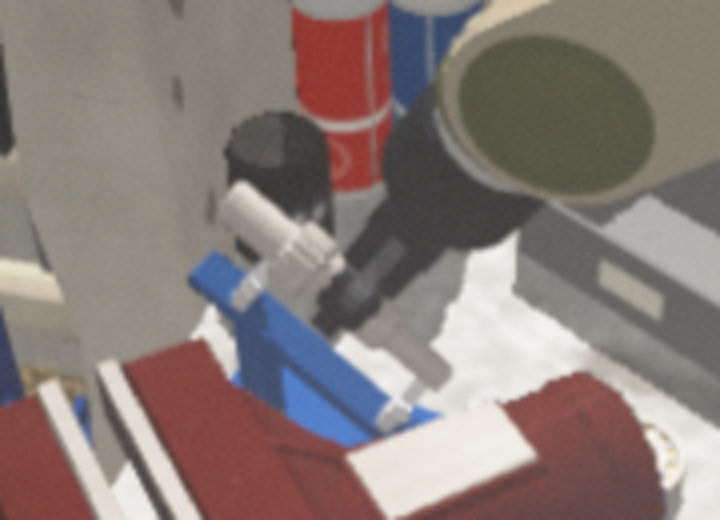

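play_rows --pt "-0.03 0 -0.1 0 0.045 0.04 -1" --pt "0 0 -0.1 0 0 0 -1" --pt "0 0 -0.1 0 0 0 -1" --pt "0 0 -0.1 0 0 0 -1" --pt "0 0 -0.1 0 0 0 -1" --pt "0 0 -0.05 0 0 0 -1" --pt "0 0 0 0 0 0 -1"

```text
time_s: 21.88
eef_pos: [578.5, 13.6, 101.6]
ee_rot: [0.273, 0.113, 0.955, -0.033]
force: [-0.5, 0.3, -3.7]
grip_width: 0.289
```

play_rows --pt "0 0 -0.03 0 0 0 -1" --pt "0 0 0 0 0 0 -1"

```text
time_s: 22.05
eef_pos: [578.8, 13.5, 101.0]
ee_rot: [0.273, 0.113, 0.955, -0.033]
force: [0.4, 0.8, -4.1]
grip_width: 0.288
```

play_rows --pt "0 0 -0.03 0 0 0 -1" --pt "0 0 0 0 0 0 -1"

```text
time_s: 22.22
eef_pos: [578.7, 13.5, 99.8]
ee_rot: [0.273, 0.113, 0.955, -0.033]
force: [0.9, -0.2, -3.7]
grip_width: 0.291
```

play_rows --pt "0 0 -0.03 0 0 0 -1" --pt "0 0 0 0 0 0 -1"

```text
time_s: 22.38
eef_pos: [578.8, 13.5, 98.6]
ee_rot: [0.273, 0.113, 0.955, -0.033]
force: [0.0, 0.5, -4.3]
grip_width: 0.292
```

play_rows --pt "0 0 -0.03 0 0 0 -1" --pt "0 0 0 0 0 0 -1"

```text
time_s: 22.55
eef_pos: [579.1, 13.6, 97.9]
ee_rot: [0.274, 0.113, 0.955, -0.033]
force: [-0.7, 0.6, -1.1]
grip_width: 0.292
```

```bash
python3 -c "
from shaft import *
look()"
```

```text
top 568 t ends [-5.9 83.2]
  [0, 0, 0, 0, 0, 0, 0, 0, 26, 57, 73, 53, 71, 73, 68, 67, 43, 37, 0]
  part 55 80 n 147 cradle xyz 61.5 0.3 1.3 offset from tool line 0.1 1.2 err 1.2
scene 748 t ends [-68.   78.3]
  [0, 5, 32, 49, 77, 36, 61, 12, 1, 11, 61, 84, 78, 53, 82, 54, 52, 0, 0]
  part -78 -50 n 86 cradle xyz -68.4 -1.6 0.0 offset from tool line -2.3 -0.1 err 1.33
  part 55 80 n 148 cradle xyz 61.4 1.1 0.6 offset from tool line 0.8 0.5 err 0.76
22.65 [579.   13.6  97.9] [[-0.825, 0.234, 0.515], [0.198, 0.972, -0.125], [-0.53, -0.001, -0.848]] [-0.16  0.38  1.92 -0.14  0.29 -1.37] [-0.5  1.6  0.8] 0.289
same total [-0.02  -0.006  2.734] [ 0.006 -0.004  0.044] rows>= 3
flip total [-0.02  -0.006  2.734] [ 15.442  -3.691 -25.415] rows>= 30
```

play_rows --pt "0 0 -0.02 0 0 0 -1" --pt "0 0 0 0 0 0 -1" --pt "0 0 0 0 0 0 -1" --squeeze 30

```text
time_s: 22.9
eef_pos: [579.2, 13.7, 97.6]
ee_rot: [0.274, 0.113, 0.954, -0.033]
force: [-3.9, 5.1, 6.4]
grip_width: 0.287
```

play_rows --pt "0 0 0 0 0 0 -0.4" --pt "0 0 0 0 0 0 -0.36" --pt "0 0 0 0 0 0 -0.3" --pt "0 0 0 0 0 0 -0.2" --pt "0 0 0 0 0 0 -0.1" --pt "0 0 0 0 0 0 0.1" --pt "0 0 0 0 0 0 0.1"

```text
time_s: 23.48
eef_pos: [578.7, 13.4, 96.6]
ee_rot: [0.273, 0.113, 0.955, -0.033]
force: [0.2, -0.1, 1.5]
grip_width: 0.546
```

```bash
python3 -c "
from shaft import *
look()"
```

```text
top 551 t ends [-6.6 83.1]
  [0, 0, 0, 0, 0, 0, 0, 0, 41, 48, 49, 51, 72, 72, 69, 65, 44, 40, 0]
  part 55 80 n 152 cradle xyz 60.3 0.7 0.9 offset from tool line 0.8 1.8 err 1.25
scene 726 t ends [-66.7  78.6]
  [0, 4, 26, 52, 74, 42, 56, 5, 0, 3, 56, 84, 81, 52, 79, 58, 53, 1, 0]
  part -78 -50 n 82 cradle xyz -67.1 -0.7 -1.0 offset from tool line -1.1 -0.2 err 1.08
  part 55 80 n 151 cradle xyz 60.3 1.1 0.6 offset from tool line 1.1 1.6 err 0.87
23.58 [578.7  13.4  96.7] [[-0.825, 0.235, 0.514], [0.199, 0.972, -0.125], [-0.529, -0.001, -0.849]] [-0.16  0.39  1.92 -0.15  0.29 -1.37] [-0.3 -0.1  0. ] 0.551
same total [-1.300e-02 -1.000e-03  2.765e+00] [ 0.005 -0.015  0.048] rows>= 3
flip total [-1.300e-02 -1.000e-03  2.765e+00] [ 15.425  -3.693 -25.422] rows>= 30
```

play_rows --pt "-0.154 0.037 0.255 0 0 0 0.1" --pt "-0.257 0.062 0.425 0 0 0 0.1" --pt "-0.41 0.1 0.68 0 0 0 0.1" --pt "-0.41 0.1 0.68 0 0 0 0.1" --pt "-0.41 0.1 0.68 0 0 0 0.1" --pt "-0.41 0.1 0.68 0 0 0 0.1" --pt "-0.2 0 0.7 0 0 0 0.1" --pt "-0.2 -0.6 0.5 0 0 0 0.1"

```text
time_s: 24.25
eef_pos: [480.2, 11.7, 283.4]
ee_rot: [0.275, 0.111, 0.955, -0.032]
force: [1.0, -1.3, 0.5]
grip_width: 0.55
```

play_rows --pt "-0.4 -0.7 0 0 0 0 0.1" --pt "-0.4 -0.7 0 0 0 0 0.1" --pt "-0.4 -0.7 0 0 0 0 0.1" --pt "-0.4 -0.7 0 0 0 0 0.1" --pt "0 0 0 0 0 0 0.1" --pt "0 0 0 0 0 0 0.1"

```text
time_s: 24.75
eef_pos: [416.1, -104.2, 280.9]
ee_rot: [0.273, 0.116, 0.954, -0.034]
force: [1.4, -0.2, 0.3]
grip_width: 0.55
```

```bash
python3 - <<'E'
from shaft import *
st()
for n in("top","scene"):
    c=capture(n);P=cloud(c);w=P-C;X,Y,Z=w@ux,w@uy,w@uz
    k=(np.hypot(Y,Z)<26)&(abs(X)<95)&(Z>1)
    q=P[k];x=X[k];print(n,len(q),"ends",np.percentile(x,[.5,1,99,99.5]).round(1))
    for a,b,r in((-72,-60,10),(-34,6,14),(14,34,19),(60,74,12)):
        m=(x>a)&(x<b)
        if m.sum()>12:
            p,dd,e=axisfit(q[m],C,ux,r);v=p+ux*(a+b)/2-C;print("  ",a,b,m.sum(),"Y",(v@uy).round(1),"Z",(v@uz).round(1),e.round(2))
    w=P[...,:2]-[361.9,193.3];mx=w@[.961,-.278];my=w@[.278,.961]
    k=(P[...,2]>22)&(P[...,2]<60)&(mx<70)&(mx>-80)&(abs(my)<120);print("  torch",cv2.minAreaRect(np.c_[mx[k],my[k]].astype(np.float32)))
    k=(P[...,2]>8)&(P[...,2]<18)&(mx<-20)&(mx>-80)&(abs(my)<125);print("  spanner",cv2.minAreaRect(np.c_[mx[k],my[k]].astype(np.float32)))
    for nm,(u,v) in dict(filter=(375,134),red=(420,130),bluecap=(431,158),bearing=(312,238)).items():
        if n=="top": print("  ",nm,P[v-1:v+2,u-1:u+2].reshape(-1,3).mean(0).round(1))
    save(c,"end_"+n+".png")
E
```

```text
24.75 [ 416.1 -104.2  280.9] [[-0.824, 0.239, 0.514], [0.202, 0.971, -0.127], [-0.529, -0.001, -0.848]] [-0.65 -0.25  2.05  0.29  0.84 -2.12] [ 1.4 -0.2  0.3] 0.55
top 769 ends [-84.  -82.9  76.2  76.3]
   -72 -60 32 Y 5.0 Z 15.4 1.0
   -34 6 187 Y 0.8 Z 0.5 0.74
   14 34 122 Y 0.4 Z -2.1 1.11
   60 74 66 Y -0.3 Z 10.9 0.84
  torch ((13.020241737365723, 36.817283630371094), (42.637264251708984, 130.78219604492188), 2.279296398162842)
  spanner ((-49.704795837402344, -2.1441574096679688), (235.62486267089844, 59.145240783691406), 89.99967956542969)
   filter [ 683.1 -170.6   90.6]
   red [ 655.9 -252.6  212.4]
   bluecap [ 595.1 -273.   212. ]
   bearing [444.8 -15.7  19.7]
scene 764 ends [-77.2 -73.6  71.6  72.7]
   -72 -60 39 Y 0.9 Z 6.1 0.79
   -34 6 218 Y 1.0 Z 0.2 0.68
   14 34 140 Y 0.4 Z 1.4 0.95
   60 74 64 Y 2.4 Z 8.1 0.71
  torch ((4.9869537353515625, 38.68452453613281), (132.51171875, 42.663795471191406), 87.80470275878906)
  spanner ((-48.759307861328125, 0.29262542724609375), (36.46784210205078, 209.9512939453125), 0.18899010121822357)
```

View pics/end_top.png

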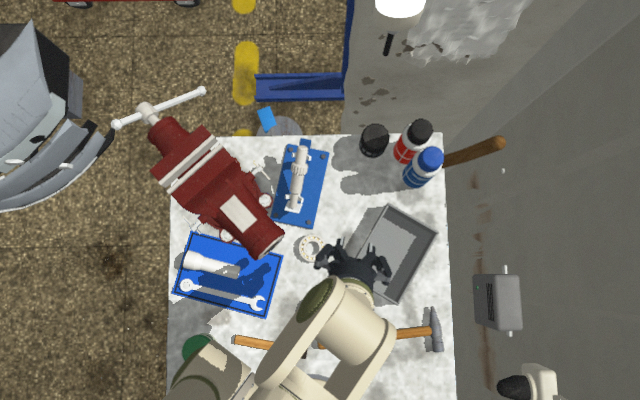

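```bash
python3 -c "
from h import *
order.finish_job();st()"
```

```text
the job is handed in; nothing more can be done
the job is handed in; nothing more can be done
```

The spanner and torch are on the blue mat and the gear shaft lies in both V rests with its geared end up. I handed the job in at about 25 s; the hand-in gives no verdict, and the state printout after it was refused.

What my last checks from both cameras showed:
- **Tools:** In the mat frame, the spanner's middle is near (-49, 0) mm. The torch's middle is near (5 to 13, 38) mm; the two cameras differ by about 8 mm across it, both well inside the mat.
- **Shaft:** The axis at the waist is within about 1 mm of the cradle line. The upper end reads +73 to +76 mm, so the middle sits about 0 to 3 mm down the slope, at or near the stop plate. Placing was gentle: wrist forces stayed under about 10 N, and I saw no jolt when letting go.
- **Bystanders:** The filter, both cans and the bearing read within about 1.5 mm of where they started. The arm is clear of everything.
- **Checks that disagreed:** Axis fits on the short shaft ends after release gave 6 to 15 mm height errors. I put these down to slices too short to fix a direction, because the waist fits and the end fits taken just before backing off both agreed with a seated shaft. In the top view the spanner's outline came out too large (236 x 59 mm); the scene view gave the correct 210 x 36 mm.

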